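# Load the sample vial and close the chamber hatch on its seal

### The arm

A 6-joint arm with a two-finger parallel gripper is mounted at the origin on the work surface. World frame = base frame: x ahead of the robot, y to its left, z up, the work surface at z = 0. Lengths are in m, angles in rad, forces in N, time in s.
With the tool pointing down it reaches from about 0.375 to 0.9 m from the base axis. Payload 3.1 kg.
Tool frame: the origin (TCP) lies at the very end of the fingers, on their centre line; the grasp point (between the pads) lies 19 mm behind it (tcp_to_grasp is the distance from the TCP to the grasp point, in m); z points along the fingers, y is the direction in which the jaws open and shut (so a half turn about z gives the same grasp; the last joint's range is limited). The gripper opens to 85 mm and grips with 20 to 120 N. Pads are 22 mm wide; open, the fingers measure 114 mm over their backs; the gripper's body (76 mm by 85 mm) begins 54 mm behind the grasp point. The pads swing forward as they close: fully open they stand 13 mm farther back than shut.
Start: joints at [1.083, 0.527, 1.433, -0, 1.181, -0.178], TCP at [0.19, 0.595, 0.231] pointing down, gripper open.
Joint ranges: [-3.08, 3.08], [-0.75, 2.2], [0.22, 2.44], [-1.43, 4.57], [0, 2.65], [-2.85, 2.85]. Speed limits (rad/s): [2.79, 2.79, 3.14, 3.14, 3.14, 3.14].

### API

Orientations are given as a unit quaternion [x, y, z, w].
In Python, from station import sense, snapshot, camera_info, sign_off, tcp_to_grasp gives the robot as it stands.
- The arm moves only by the shell command python3 -m inch 'ROWS' [FORCE]. ROWS is JSON, a list of rows, each a list of 3 entries, a list of its own where there are three numbers: the closure, from -1 (fully open) to 1 (shut), so that 0 is half open, then the shift along the tool's x, y, z normalised to -1 to 1, where 1 is 10 cm, then the turn, a rotation vector about the tool's x, y, z normalised to -1 to 1, where 1 is 360 degrees. In form: [[jaw, [dx, dy, dz], [ax, ay, az]], ...]. A call has 1 to 20 rows; each row is the pose to reach, as a shift and turn from the pose commanded when the call began, along the tool's axes at that moment, turning the shorter way round; what a row does not reach only later rows make up. A row lasts 1/10 s, in which the tool goes at most 50 mm and 8.59 degrees, less where a joint would pass 70% of its speed; a pose out of reach is approached as far as the arm can. A call with a number of a shift or a turn outside -1 to 1 is refused whole. A call with a gripper value outside its range is refused whole. The fingers move at their own pace and stop on an object; FORCE is the grip in N (left out, the last holds). Time passes only in rows, so rows that repeat a pose let the fingers close. It gives the time, the measured TCP pose, the force and the opening at its end, in the units of the state.
- sense(): the state, without advancing time (a new reading comes with each control period).
- snapshot(name): name is "scene" or "top" or "wrist"; returns (picture, depth): 420x560x3 uint8, blue, green, red; 420x560 float32, m along the optical axis (not along the pixel's ray), 0 where there is no reading.
- camera_info(name): a dict with "K" (3x3 intrinsics, pixels), "dist" ([k1, k2, p1, p2, k3] as OpenCV has them; the pictures are not rectified), "origin" and "orientation" of the camera in the world. Camera axes: x right, y down, z forward; pixel columns grow to the right and rows downward; lengths in m; the calibration is good to about 2 mm. A picture is of the moment at which its call begins: read the wrist's pose just before it. camera_info takes no time and is no camera call; for the wrist camera it gives the pose at the moment of the call.
- sign_off(): hands the job in, once; it reports no verdict.
The state is a dict: "t": time; "q": joint angles; "qd": joint speeds; "tau": joint torques, N m; "tcp_pos": TCP position; "tool_rot": TCP orientation; "force": force on the tool from outside, world axes, zero at the start; "ft_torque": the same for the moment, N m; "finger_gap": opening from 0.0 (shut) to 1.0 (fully open).
Only numpy, scipy, OpenCV 4.12 (cv2) and the standard library are available. Lean on these libraries where they do the work, as an engineer would, in place of code of your own. Each camera call takes 0.05 s, during which the arm holds its last target.

### The job

Stand the small amber sample vial from the bench upright in the empty pocket of the sample chamber, all the way down, and let go of it. Then slide the chamber's hatch shut without slamming it, feel for the rubber seal and press on with a hand force of about 13 N for half a second so that the seal takes, and leave the hatch resting against the seal. Never squeeze the seal with more than 17 N, and leave the other vial, the big bottle and the beaker where they are.

Things in the scene. Friction and masses are not known exactly. Their poses are not given: they have to be found in the camera images.
- chamber: Sample chamber, a low white bench unit fixed to the bench: 230 mm in its x, 435 mm in its y (from -225 to +210 mm), deck 110 mm high. Origin on the bench, half-way across its x; z up, x away from the robot (turned by its yaw). Two aluminium tracks, tops 126 mm above the bench, run along its y at x = -105 and +105 mm; the hatch slides between them.
- well (a point): Middle of the white rack plate in the chamber's open well, on the plate's top, 40 mm above the bench; chamber frame (0, -95, 40) mm. The well spans x -85 to +85 and y -185 to -5 mm and is 70 mm deep to this plate. The plate has two round pockets: one empty, one at chamber (0, -158) mm holding a vial already.
- pocket (a point): Centre of the mouth of the empty pocket, chamber frame (0, -100, 40) mm. Round hole 38 mm wide with a small chamfer, 18 mm deep (bottom 22 mm above the bench). A vial that is not down in its pocket stands in the hatch's way.
- hatch (a joint): How far the hatch stands open, m: 0.15 to 0.18 at the start; it falls as the hatch slides to the chamber's -y, over the well. The hatch is an aluminium panel, 188 (x) by 195 (y) by 8 mm, underside 112 mm above the bench, leading edge at chamber y = -195 mm + joint. Friction about 3 N; it stays where it is left. Let go after pressing, it springs back about 1 mm and stays on the seal.
- hatch_grip (a point): Grip of the hatch: an upright grey fin on the middle of the panel, 80 mm along the chamber's x, 12 mm thick along its y, 40 mm tall (120 to 160 mm above the bench). The point lies in it, 142 mm above the bench, at chamber (0, -97.5 mm + hatch joint). It can be pinched from above across its thickness, or pushed on its +y face.
- end_frame (a point): Middle of the end frame's inner face, chamber (0, -213, 116) mm. Before it, on an adjustable bar, stands a black rubber seal strip, 186 mm along x, 10 mm high, level with the hatch. Its setting varies and is not measured: the hatch first touches it at a hatch joint value anywhere from 2 to 28 mm, to be felt. It gives like a spring, about 8 N per mm.
- vial_center (a point): The vial to load: amber glass with a white cap and a paper band, a cylinder 35 mm in diameter and 82 mm tall, 55 to 115 g, standing on the bench to the left or right of the chamber. The point lies on its axis half-way up (41 mm above its foot); z along its axis.
- loaded_vial_center (a point): An equal vial that stands already in the chamber's other pocket, to be left there. The point is half-way up its axis.
- big_bottle_center (a point): A similar but larger bottle, 60 mm in diameter and 105 mm tall, on the bench on the other side of the chamber from the vial; leave it. The point is half-way up its axis.
- beaker_rim (a point): Glass beaker, 64 mm across and 75 mm tall; leave it. The point is the centre of its mouth.
Mind the look-alikes: they are no part of the job. Leave any blue or purple look-alike of the part that bears vial_center alone.

How it is judged:
On the way, in this order (a step that is already met when the one before it is completed fails the run):
1. the vial stands upright at the bottom of the empty pocket, let go of (horizontal distance between vial_center and pocket below 0.004 m and z of vial_center in the frame of chamber below 0.067 m and angle between vial_center's own z axis and vertical below 0.1 rad and contact force between the fingers and vial below 0.1 N), for 0.2 s.
2. with the vial in its pocket, the hatch is pressed on the seal with 7 N or more for 0.3 s (horizontal distance between vial_center and pocket below 0.004 m and z of vial_center in the frame of chamber below 0.067 m and angle between vial_center's own z axis and vertical below 0.1 rad and contact force between hatch and chamber above 7 N), for 0.3 s.
At the end, for the whole second after the job is handed in: The vial stands in the formerly empty pocket (within 4 mm of its axis, within 4 mm of the bottom, within 0.1 rad of upright), and the hatch is shut (joint below 30 mm), at rest and still touching the seal (contact force over 0.5 N) (horizontal distance between vial_center and pocket below 0.004 m and z of vial_center in the frame of chamber below 0.067 m and angle between vial_center's own z axis and vertical below 0.1 rad and contact force between hatch and chamber above 0.5 N and value of joint hatch below 0.03 m and velocity of joint hatch between -0.01 and 0.01 m/s).
It fails at once if the hatch squashes the seal with more than 17 N (contact force between hatch and chamber above 17 N).
It fails at once if the hatch is slammed: it closes faster than 0.3 m/s (velocity of joint hatch below -0.3 m/s).
It fails at once if the vial already loaded is displaced by more than 15 mm (distance of loaded_vial_center from where it was at the start of the episode above 0.015 m).
It fails at once if the big bottle or the beaker is displaced by more than 30 mm (distance of any of big_bottle_center, beaker_rim from where it was at the start of the episode above 0.03 m).
It also fails if it takes over 72 s, if anything falls off the work surface, if the arm or the gripper's body presses on something with over 40 N, if the wrist force passes 120 N, or if a joint passes its speed limit or range.

## Working session

There is one attempt and no reset: what is moved stays moved. The work goes in short steps, Python scripts to look and compute and a shell command to move; the robot and the scene stay as the last step left them, time stands still between calls to the robot, and variables do not carry over. Pictures are saved under pics/ and viewed, and the job is handed in when it is done.

```bash
ls; mkdir -p pics
python3 - <<'E'
from station import *
import cv2,numpy as np
print(sense()); print(tcp_to_grasp)
for n in ["scene","top"]:
    p,d=snapshot(n); cv2.imwrite(f"pics/{n}0.png",p); np.save(f"pics/{n}0.npy",d)
    print(n,camera_info(n))
E
```

```text
pics
{'t': 0.0, 'q': array([ 1.08347409e+00,  5.28445432e-01,  1.43392294e+00,  1.25421964e-06,
        1.18141740e+00, -1.78501770e-01]), 'qd': array([-0.00060129,  0.00011474,  0.0014258 ,  0.00019873,  0.00129914,
       -0.00084027]), 'tau': array([-5.24243460e-04, -4.42352235e+01, -1.78025419e+01, -2.38353168e-04,
        8.44458584e-03,  6.65626487e-06]), 'tcp_pos': array([0.18958403, 0.59478489, 0.23033981]), 'tool_rot': array([ 1.53797522e-01,  9.88101776e-01, -1.03616463e-03, -3.58900442e-04]), 'force': array([ 0.20793118, -0.37388226, -0.88429547]), 'ft_torque': array([ 0.00471867, -0.03816695,  0.01890627]), 'finger_gap': 0.9992237536414462}
0.0187
scene {'K': array([[474.68543443,   0.        , 283.32801925],
       [  0.        , 474.68543443, 210.05143977],
       [  0.        ,   0.        ,   1.        ]]), 'dist': array([0.00831409, 0.        , 0.        , 0.        , 0.        ]), 'origin': array([1.26217278, 0.08684699, 1.04444489]), 'orientation': array([ 0.60938435,  0.72120038, -0.25187328, -0.21232185])}
top {'K': array([[520.25295945,   0.        , 281.11572175],
       [  0.        , 520.25295945, 208.38336178],
       [  0.        ,   0.        ,   1.        ]]), 'dist': array([-0.08261753,  0.        ,  0.        ,  0.        ,  0.        ]), 'origin': array([ 0.27846685, -0.02760978,  1.32053826]), 'orientation': array([ 0.72670338, -0.67963752,  0.06912122, -0.07223084])}
```

View pics/scene0.png

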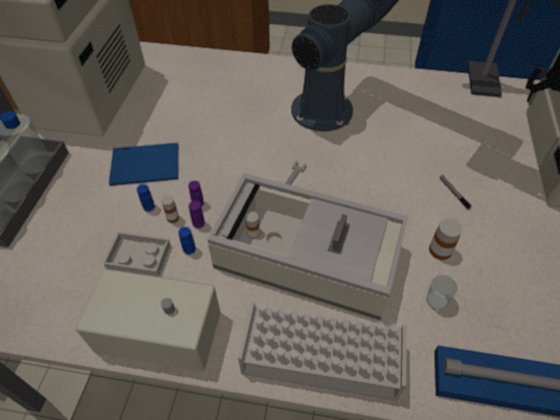

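View pics/top0.png

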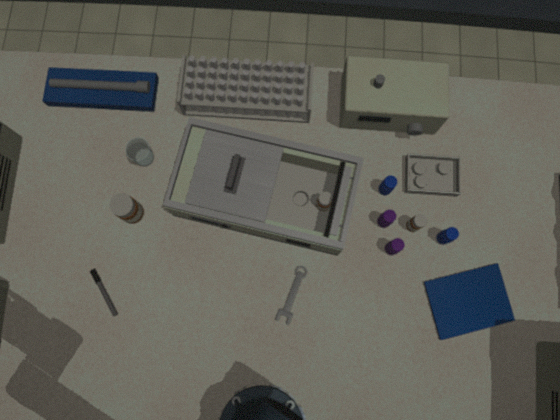

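Amber vial with white cap: scene (171,209), top (416,223). Look-alikes nearby: blue (147,197), (187,240) and purple (196,193), (197,214) in scene. The larger amber one at (446,240) is the big bottle, and the one in the chamber at (253,224) is the loaded vial. Next I'll confirm with enlarged crops.

```bash
cat > h.py <<'E'
import numpy as np,cv2
from scipy.spatial.transform import Rotation as R
from station import *
def P(ci,uv,z):
    """pixel to world at height z"""
    uv=np.array(uv,float).reshape(-1,1,2)
    n=cv2.undistortPoints(uv,ci["K"],ci["dist"]).reshape(-1,2)
    r=R.from_quat(ci["orientation"]).apply(np.c_[n,np.ones(len(n))])
    o=ci["origin"]; s=(np.atleast_1d(z)-o[2])/r[:,2]
    return o+r*s[:,None]
def proj(ci,X):
    X=np.atleast_2d(X).astype(float)
    Rw=R.from_quat(ci["orientation"]).inv()
    rv=Rw.as_rotvec(); t=-Rw.apply(ci["origin"])
    return cv2.projectPoints(X,rv,t,ci["K"],ci["dist"])[0].reshape(-1,2)
def cloud(ci,d):
    h,w=d.shape; u,v=np.meshgrid(np.arange(w),np.arange(h))
    uv=np.stack([u,v],-1).reshape(-1,1,2).astype(float)
    n=cv2.undistortPoints(uv,ci["K"],ci["dist"]).reshape(-1,2)
    X=np.c_[n,np.ones(len(n))]*d.reshape(-1,1)
    return (R.from_quat(ci["orientation"]).apply(X)+ci["origin"]).reshape(h,w,3)
E
python3 - <<'E'
import cv2
from h import *
a=cv2.imread("pics/top0.png")
cv2.imwrite("pics/topch.png",cv2.resize(a[110:265,150:370],None,fx=3.6,fy=3.6,interpolation=cv2.INTER_CUBIC))
b=a[165:265,365:475]; c=cv2.imread("pics/scene0.png")[165:265,125:235]
cv2.imwrite("pics/vial.png",cv2.resize(np.hstack([b,c]),None,fx=3.6,fy=3.6,interpolation=cv2.INTER_CUBIC))
ci=camera_info("top"); X=cloud(ci,np.load("pics/top0.npy"))
for n,(u,v) in dict(vial=(414,220),b=(388,185),p=(386,218),p2=(395,246),b2=(448,236),big=(121,203),bench=(350,290),deck=(240,150)).items():
    print(n,X[v,u].round(3))
E
```

```text
vial [ 0.523 -0.339  0.08 ]
b [ 0.606 -0.273  0.081]
p [ 0.523 -0.27   0.082]
p2 [ 0.455 -0.292  0.085]
b2 [ 0.488 -0.421  0.085]
big [0.512 0.37  0.108]
bench [ 0.348 -0.2    0.   ]
deck [0.659 0.094 0.12 ]
```

View pics/topch.png

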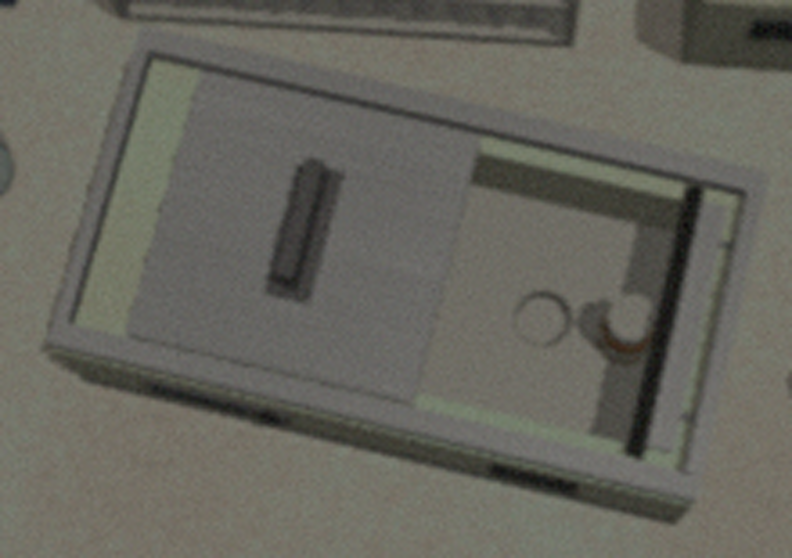

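View pics/vial.png

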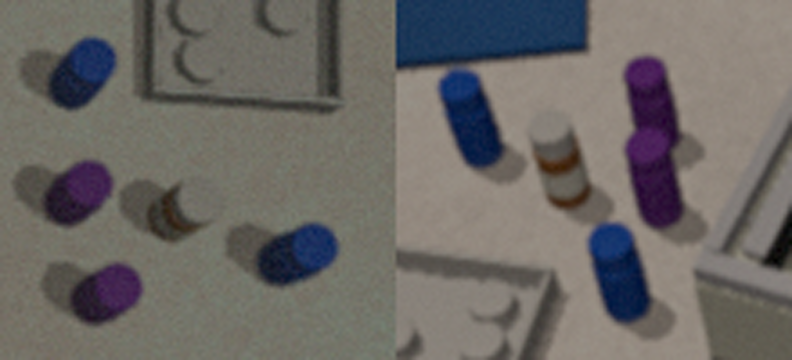

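The vial is the white-capped one with the amber band, at top (416,223). It has blue and purple decoys around it, and its clear jaw direction is roughly world x. Next: fit the chamber pose and the vial.

Run:
```python
from h import *
from scipy.optimize import least_squares
for n in ["top","scene"]:
    ci=camera_info(n); d=np.load(f"pics/{n}0.npy"); X=cloud(ci,d)
    m=(X[...,2]>.121)&(X[...,2]<.131)&(X[...,0]>.4)&(X[...,0]<.8)&(abs(X[...,1])<.27)
    k=cv2.connectedComponentsWithStats(m.astype(np.uint8)); 
    i=1+np.argmax(k[2][1:,4]); q=X[k[1]==i]
    r=cv2.minAreaRect(q[:,:2].astype(np.float32)); print(n,len(q),r,q[:,2].mean())
    # vial cap
    for lab,c in dict(vial=(.523,-.339),big=(.51,.372)).items():
        zt=.082 if lab=="vial" else .105
        m=(abs(X[...,0]-c[0])<.045)&(abs(X[...,1]-c[1])<.045)&(abs(X[...,2]-zt)<.008)
        q=X[m]; print(lab,len(q),q.mean(0).round(4),np.ptp(q,0).round(3), np.median(q[:,2]), cv2.minEnclosingCircle(q[:,:2].astype(np.float32)))
    m=(X[...,2]>.15)&(X[...,2]<.168)&(X[...,0]>.4)&(X[...,0]<.8)&(abs(X[...,1])<.2)
    q=X[m]; print("fin",len(q),q.mean(0),cv2.minAreaRect(q[:,:2].astype(np.float32)))
    if n=="top":
        print("pocket",P(ci,[300.6,198.9],.04),"loaded",P(ci,[325,198.3],.104), "fin",P(ci,[236,171],.16))
```

```text
top 6372 ((0.5845131874084473, 0.030823007225990295), (0.43680909276008606, 0.2280501425266266), 80.08499908447266) 0.12497366793489666
vial 150 [ 0.5225 -0.3522  0.083 ] [0.032 0.033 0.014] 0.08337824681760408 ((0.5222751498222351, -0.3537122309207916), 0.017191754654049873)
big 446 [0.5085 0.3698 0.1058] [0.057 0.056 0.015] 0.10609240319992885 ((0.5101393461227417, 0.37077978253364563), 0.02958468347787857)
fin 197 [0.59507861 0.10206477 0.16055017] ((0.5963853001594543, 0.1022929921746254), (0.01272503100335598, 0.08041360974311829), 79.67256927490234)
pocket [[ 0.56566711 -0.06059566  0.04      ]] loaded [[ 0.55672404 -0.11725234  0.104     ]] fin [[0.59469735 0.09539198 0.16      ]]
scene 3090 ((0.5844024419784546, 0.03397125005722046), (0.43635666370391846, 0.23199589550495148), 80.01348876953125) 0.12544248987774312
vial 112 [ 0.527  -0.3476  0.0807] [0.062 0.064 0.013] 0.08075221904903523 ((0.5078555345535278, -0.33076316118240356), 0.04141230508685112)
big 367 [0.5138 0.3737 0.1044] [0.058 0.054 0.013] 0.10451429192163608 ((0.5130881667137146, 0.37609875202178955), 0.03017832525074482)
fin 169 [0.60119173 0.10640303 0.15923845] ((0.5979228019714355, 0.10678111016750336), (0.012159889563918114, 0.0817522257566452), 80.28144836425781)
```

```bash
python3 -m inch '[[-1,[-0.91,-0.55,0],[0,0,0.2]],[-1,[-0.91,-0.55,0],[0,0,0.2]],[-1,[-0.91,-0.55,0],[0,0,0.2]],[-1,[-0.91,-0.55,0],[0,0,0.2]],[-1,[-0.91,-0.55,0],[0,0,0.2]],[-1,[-0.91,-0.55,0],[0,0,0.2]],[-1,[-0.91,-0.55,0],[0,0,0.2]],[-1,[-0.91,-0.55,0],[0,0,0.2]],[-1,[-0.91,-0.55,0],[0,0,0.2]]]'
```

```text
t: 1.0
tcp_pos: [0.2597, 0.5151, 0.2308]
tool_rot: [0.707, 0.708, -0.001, 0.0]
force: [0.2, -0.1, 0.2]
finger_gap: 0.997
```

```bash
python3 -m inch '[[-1,[-1,0.8,0],[0,0,0]],[-1,[-1,0.8,0],[0,0,0]],[-1,[-1,0.8,0],[0,0,0]]]' | sed -n 2p
python3 -m inch '[[-1,[-1,0.8,0],[0,0,0]],[-1,[-1,0.8,0],[0,0,0]],[-1,[-1,0.8,0],[0,0,0]]]' | sed -n 2p
python3 -m inch '[[-1,[-1,0.4,0],[0,0,0]],[-1,[-1,0.4,0],[0,0,0]],[-1,[-1,0.4,0],[0,0,0]]]' | sed -n 2p
python3 -m inch '[[-1,[-1,0,0],[0,0,0]],[-1,[-1,0,0],[0,0,0]]]' | sed -n 2p
python3 -m inch '[[-1,[-1,0,0],[0,0,0]],[-1,[-1,0,0],[0,0,0]]]' | sed -n 2p
python3 - <<'E'
from h import *
p,d=snapshot("wrist"); cv2.imwrite("pics/w1.png",p); np.save("pics/w1.npy",d); print(sense()["tcp_pos"],camera_info("wrist"))
E
```

```text
tcp_pos: [0.3415, 0.4135, 0.2309]
tcp_pos: [0.4228, 0.3136, 0.2311]
tcp_pos: [0.4634, 0.2122, 0.231]
tcp_pos: [0.4618, 0.1161, 0.2311]
tcp_pos: [0.4621, 0.0155, 0.2312]
[0.46334529 0.00802541 0.23130606] {'K': array([[357.13581325,   0.        , 277.98775349],
       [  0.        , 357.13581325, 203.44057737],
       [  0.        ,   0.        ,   1.        ]]), 'dist': array([-0.02090088,  0.        ,  0.        ,  0.        ,  0.        ]), 'origin': array([0.46200481, 0.0767274 , 0.37355695]), 'orientation': array([9.90362285e-01, 4.40938370e-04, 4.67366339e-04, 1.38499569e-01])}
```

View pics/w1.png

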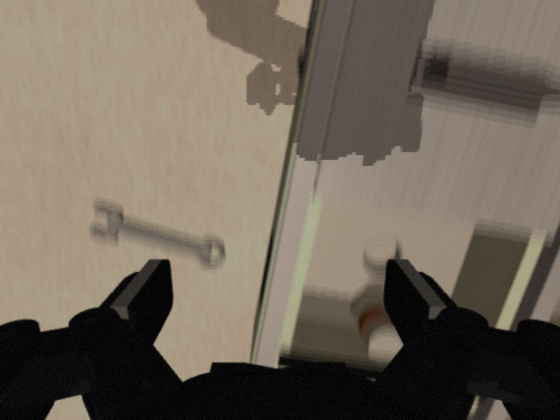

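Blurred by motion. The pocket is at about (382,252), partly hidden by a finger. I'll look again at rest.

```bash
python3 -m inch '[[-1,[-0.4,1,0],[0,0,0]],[-1,[-0.4,1,0],[0,0,0]],[-1,[-0.4,1,0],[0,0,0]],[-1,[-0.4,1,0],[0,0,0]],[-1,[-0.4,1,0],[0,0,0]]]' | sed -n 2p
python3 - <<'E'
from h import *
ci=camera_info("wrist");p,d=snapshot("wrist"); cv2.imwrite("pics/w2.png",p); np.savez("pics/w2.npz",d=d,**ci); print(sense()["tcp_pos"],sense()["t"])
E
```

```text
tcp_pos: [0.5611, -0.0217, 0.2305]
[ 0.56089409 -0.02155821  0.23077301] 2.9
```

View pics/w2.png

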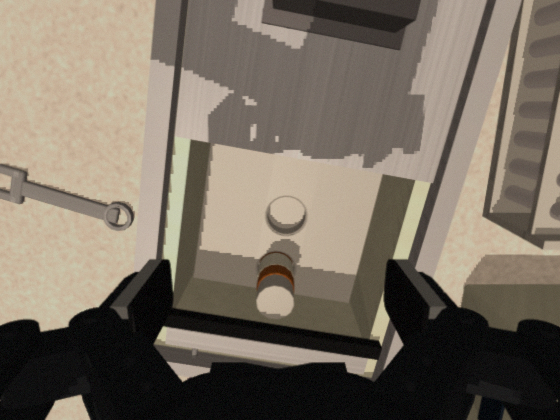

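Run:
```python
from h import *
ci=dict(np.load("pics/w2.npz")); p=cv2.imread("pics/w2.png")
cr=cv2.resize(p[185:335,215:355],None,fx=4,fy=4,interpolation=cv2.INTER_CUBIC)
# predicted rims drawn
from math import *
yw=radians(-10)
a=np.linspace(0,2*pi,60)
for c,z,r in [((.5675,-.0605),.04,.019),((.5575,-.1168),.104,.0175)]:
    print(proj(ci,[*c,z]))
c0=P(ci,[286,214],.04); print("pocket",c0, "cap",P(ci,[276,302],.104))
uv=proj(ci,np.c_[c0[0,0]+.019*np.cos(a),c0[0,1]+.019*np.sin(a),a*0+.04])
pts=((uv-[215,185]+.5)*4-.5).astype(np.int32); cv2.polylines(cr,[pts],True,(0,255,0),1)
cv2.imwrite("pics/w2c.png",cr)
```

```text
[[286.0143017  217.13284829]]
[[274.82498961 303.1247664 ]]
pocket [[ 0.56744694 -0.05729015  0.04      ]] cap [[ 0.55849384 -0.11571335  0.104     ]]
```

View pics/w2c.png

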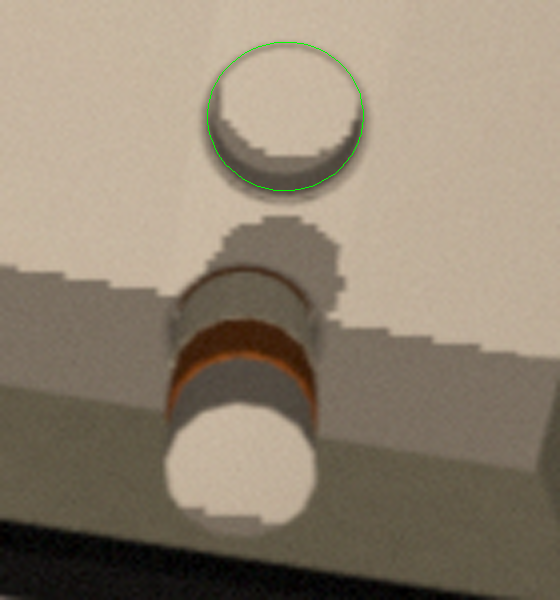

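```bash
python3 -m inch '[[-1,[-1,-0.37,0],[0,0,0]],[-1,[-1,-0.37,0],[0,0,0]]]' | sed -n 2p
python3 -m inch '[[-1,[-1,0,0],[0,0,0]],[-1,[-1,0,0],[0,0,0]]]' | sed -n 2p
python3 -m inch '[[-1,[-0.9,0,0],[0,0,0]],[-1,[-0.9,0,0],[0,0,0]],[-1,[-0.9,0,0],[0,0,0]],[-1,[-0.9,0,0],[0,0,0]],[-1,[-0.9,0,0],[0,0,0]]]' | sed -n 2p
python3 - <<'E'
from h import *
ci=camera_info("wrist");p,d=snapshot("wrist"); cv2.imwrite("pics/w3.png",p); np.savez("pics/w3.npz",d=d,**ci); print(sense()["tcp_pos"],sense()["t"])
X=cloud(ci,d)
m=(abs(X[...,0]-.5235)<.03)&(abs(X[...,1]+.351)<.03)&(abs(X[...,2]-.082)<.004)
print(proj(ci,[.5235,-.351,.082]),X[m].mean(0),cv2.minEnclosingCircle(X[m][:,:2].astype(np.float32)),np.ptp(X[m],0))
E
```

```text
tcp_pos: [0.5272, -0.1152, 0.2314]
tcp_pos: [0.5274, -0.2165, 0.2317]
tcp_pos: [0.5289, -0.3046, 0.2312]
[ 0.52916858 -0.30456653  0.23131051] 3.85
[[272.96413557 239.81076704]] [ 0.52278912 -0.35145267  0.08202375] ((0.5227511525154114, -0.3524119257926941), 0.016433365643024445) [0.03166069 0.03252963 0.00587541]
```

View pics/w3.png

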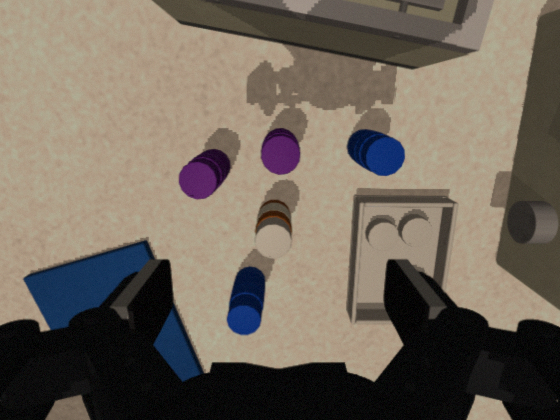

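The vial cap is at (272,239), with the purple and blue decoys around it. The position agrees across cameras: (0.5228, -0.3515).

```bash
python3 -m inch '[[-0.4,[-0.47,-0.063,0.2],[0,0,0]],[-0.4,[-0.47,-0.063,0.6],[0,0,0]],[-0.4,[-0.47,-0.063,1],[0,0,0]],[-0.4,[-0.47,-0.063,1],[0,0,0]],[-0.4,[-0.47,-0.063,1],[0,0,0]]]'
python3 - <<'E'
from h import *
s=sense(); print(s["tcp_pos"],R.from_quat(s["tool_rot"]).as_matrix().round(3))
E
```

```text
t: 4.35
tcp_pos: [0.5237, -0.3525, 0.1314]
tool_rot: [0.705, 0.71, 0.0, -0.001]
force: [0.1, 0.2, 0.2]
finger_gap: 0.696
[ 0.52373055 -0.35246352  0.1314032 ] [[-0.007  1.    -0.001]
 [ 1.     0.007  0.001]
 [ 0.001 -0.001 -1.   ]]
```

```bash
python3 -m inch '[[-0.4,[0.01,-0.008,0.3],[0,0,0]],[-0.4,[0.01,-0.008,0.6],[0,0,0]],[-0.4,[0.01,-0.008,0.85],[0,0,0]],[-0.4,[0.01,-0.008,0.99],[0,0,0]],[-0.4,[0.01,-0.008,0.99],[0,0,0]],[-0.4,[0.01,-0.008,0.99],[0,0,0]]]'
python3 -m inch '[[0.5,[0,0,0],[0,0,0]],[0.5,[0,0,0],[0,0,0]],[0.5,[0,0,0],[0,0,0]],[0.5,[0,0,0],[0,0,0]],[0.5,[0,0,0],[0,0,0]],[0.5,[0,0,0],[0,0,0]]]' 25
```

```text
t: 4.95
tcp_pos: [0.524, -0.3537, 0.0342]
tool_rot: [0.705, 0.709, 0.0, 0.002]
force: [0.0, 0.3, 0.4]
finger_gap: 0.699
t: 5.55
tcp_pos: [0.5237, -0.3539, 0.0341]
tool_rot: [0.705, 0.709, 0.0, 0.002]
force: [0.1, 0.0, 6.5]
finger_gap: 0.402
```

```bash
python3 -m inch '[[0.5,[0,0,-0.2],[0,0,0]],[0.5,[0,0,-0.5],[0,0,0]],[0.5,[0,0,-0.9],[0,0,0]],[0.5,[0,0,-1],[0,0,0]]]' 
python3 -m inch '[[0.5,[0.1,0,-0.4],[0,0,0]],[0.5,[0.6,0.2,-0.9],[0,0,0]],[0.5,[1,0.2,-0.9],[0,0,0.028]],[0.5,[1,0.2,-0.9],[0,0,0.028]]]'
python3 - <<'E'
from h import *
ci=camera_info("wrist");p,d=snapshot("wrist"); cv2.imwrite("pics/w4.png",p); np.savez("pics/w4.npz",d=d,**ci); print(sense())
E
```

```text
t: 5.95
tcp_pos: [0.5247, -0.3549, 0.1368]
tool_rot: [0.705, 0.709, 0.0, 0.004]
force: [0.7, -1.1, -0.8]
finger_gap: 0.4
t: 6.35
tcp_pos: [0.5426, -0.2485, 0.2242]
tool_rot: [0.765, 0.644, 0.001, 0.0]
force: [0.7, -0.1, -0.7]
finger_gap: 0.405
{'t': 6.4, 'q': array([-6.17869799e-01,  4.98052709e-01,  1.51421641e+00,  1.38677959e-03,
        1.12943383e+00, -4.49548404e-01]), 'qd': array([-0.04846366,  0.03797014, -0.01382378, -0.02775659, -0.02136834,
       -0.10036871]), 'tau': array([ -0.79942374, -42.18889117, -17.83112705,  -0.11489211,
        -0.10254708,   0.20175196]), 'tcp_pos': array([ 0.54238486, -0.2488382 ,  0.22354402]), 'tool_rot': array([ 7.64235337e-01,  6.44937170e-01,  5.93440568e-04, -2.09536772e-04]), 'force': array([-0.29237465,  0.51057278, -1.07175016]), 'ft_torque': array([ 0.01044286,  0.02302727, -0.01941799]), 'finger_gap': 0.3991833092578775}
```

View pics/w4.png

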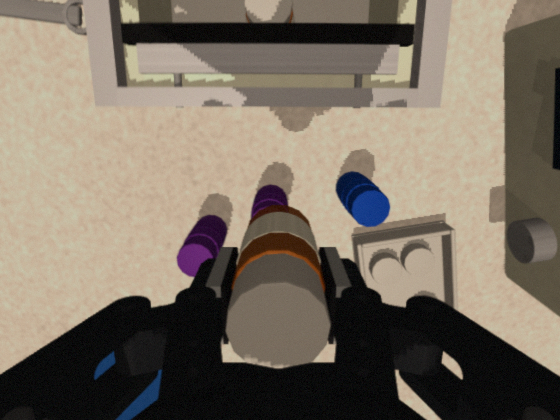

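Run:
```python
from h import *
z=np.load("pics/w4.npz"); ci=dict(z); d=ci["d"]; X=cloud(ci,d)
s=sense(); Rt=R.from_quat(s["tool_rot"]); T=Rt.inv().apply(X.reshape(-1,3)-s["tcp_pos"]).reshape(X.shape)
sel=np.zeros(d.shape,bool); sel[200:370,222:340]=1
m=sel&(abs(T[...,2]+.048)<.012)&(abs(T[...,1])<.03)&(abs(T[...,0])<.035)
q=T[m]; print(np.median(q,0)); 
h=np.histogram(q[:,2],12); print(h)
zc=np.median(q[:,2]); q=q[abs(q[:,2]-zc)<.003]; print(len(q),zc,cv2.minEnclosingCircle(q[:,:2].astype(np.float32)),q.min(0),q.max(0))
# side fit: cylinder, foot
m=sel&(T[...,2]>-.035)&(T[...,2]<.05)&(np.hypot(T[...,0],T[...,1])<.03)
q=T[m]
from scipy.optimize import least_squares
f=lambda a:np.hypot(q[:,0]-a[0]-a[2]*q[:,2],q[:,1]-a[1]-a[3]*q[:,2])-.0175
r=least_squares(f,[0,0,0,0],loss="soft_l1",f_scale=.001); print(len(q),r.x,np.abs(f(r.x)).mean(),q[:,2].max())
print(Rt.as_matrix().round(3))
```

```text
[ 0.00546441 -0.00066068 -0.04846154]
(array([   4,    4,    2,    1, 1277, 5857,  345,  302,  285,  364,  816,
        304]), array([-0.05864759, -0.05676037, -0.05487316, -0.05298594, -0.05109872,
       -0.04921151, -0.04732429, -0.04543707, -0.04354986, -0.04166264,
       -0.03977543, -0.03788821, -0.03600099]))
7478 -0.04846153839693115 ((0.0025170682929456234, 0.00033659025211818516), 0.01785958558320999) [-0.01267053 -0.01716161 -0.05073131] [ 0.01841619  0.01773123 -0.04546403]
5652 [ 0.00168194 -0.00084248  0.02179817 -0.00141108] 0.0010659794370550468 0.03245659629350549
[[ 0.168  0.986  0.001]
 [ 0.986 -0.168  0.001]
 [ 0.001  0.    -1.   ]]
```

```bash
python3 -m inch '[[0.5,[0.3,-0.04,0],[0,0,0]],[0.5,[0.7,-0.04,0],[0,0,0]],[0.5,[1,-0.04,0],[0,0,0]]]' |sed -n 2p
python3 -m inch '[[0.5,[0.4,-0.04,0],[0,0,0]],[0.5,[0.7,-0.04,0],[0,0,0]],[0.5,[0.89,-0.04,0],[0,0,0]],[0.5,[0.89,-0.04,0],[0,0,0]],[0.5,[0.89,-0.04,0],[0,0,0]],[0.5,[0.89,-0.04,0],[0,0,0]]]'
python3 - <<'E'
from h import *
s=sense(); Rt=R.from_quat(s["tool_rot"]); print(s["tcp_pos"],Rt.inv().apply(np.array([.567,-.059,.04])-s["tcp_pos"]),Rt.as_matrix().round(4))
E
```

```text
tcp_pos: [0.5545, -0.1525, 0.2212]
t: 7.3
tcp_pos: [0.5663, -0.0666, 0.2218]
tool_rot: [0.765, 0.644, -0.0, -0.0]
force: [-0.3, -0.6, -0.9]
finger_gap: 0.406
[ 0.56626151 -0.06658316  0.22183387] [ 0.00768842 -0.00045231  0.18183039] [[ 1.707e-01  9.853e-01 -7.000e-04]
 [ 9.853e-01 -1.707e-01 -4.000e-04]
 [-5.000e-04 -6.000e-04 -1.000e+00]]
```

```bash
python3 -m inch '[[0.5,[0.057,-0.005,0.2],[0,0,0]],[0.5,[0.057,-0.005,0.5],[0,0,0]],[0.5,[0.057,-0.005,0.8],[0,0,0]],[0.5,[0.057,-0.005,1],[0,0,0]],[0.5,[0.057,-0.005,1],[0,0,0]]]'
python3 -m inch '[[0.5,[0,0,0.2],[0,0,0]],[0.5,[0,0,0.36],[0,0,0]],[0.5,[0,0,0.36],[0,0,0]],[0.5,[0,0,0.36],[0,0,0]],[0.5,[0,0,0.36],[0,0,0]]]'
python3 - <<'E'
from h import *
s=sense(); Rt=R.from_quat(s["tool_rot"]); print(s["tcp_pos"],Rt.inv().apply(np.array([.567,-.059,.04])-s["tcp_pos"]))
ci=camera_info("wrist");p,d=snapshot("wrist"); cv2.imwrite("pics/w5.png",p[:, :]); np.savez("pics/w5.npz",d=d,**ci)
ci=camera_info("scene");p,d=snapshot("scene"); cv2.imwrite("pics/s5.png",cv2.resize(p[170:310,190:410],None,fx=3.6,fy=3.6,interpolation=cv2.INTER_CUBIC)); np.savez("pics/s5.npz",d=d,p=p,**ci)
E
```

```text
t: 7.8
tcp_pos: [0.5646, -0.0604, 0.1194]
tool_rot: [0.765, 0.644, -0.002, -0.003]
force: [0.1, 0.2, -0.8]
finger_gap: 0.405
t: 8.3
tcp_pos: [0.568, -0.0603, 0.0877]
tool_rot: [0.765, 0.644, 0.001, 0.001]
force: [-0.7, -0.1, -0.9]
finger_gap: 0.402
[ 0.56796006 -0.06027898  0.08772902] [ 0.00111707 -0.00129641  0.04772514]
```

View pics/w5.png

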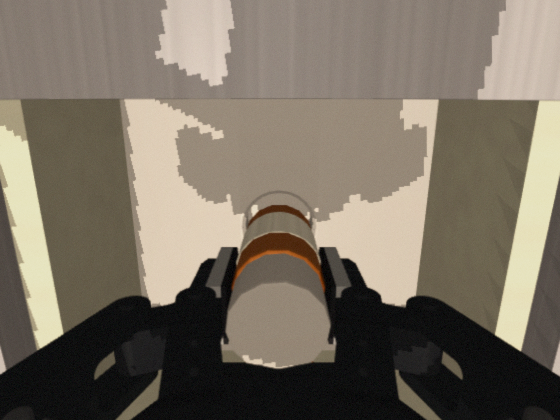

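View pics/s5.png

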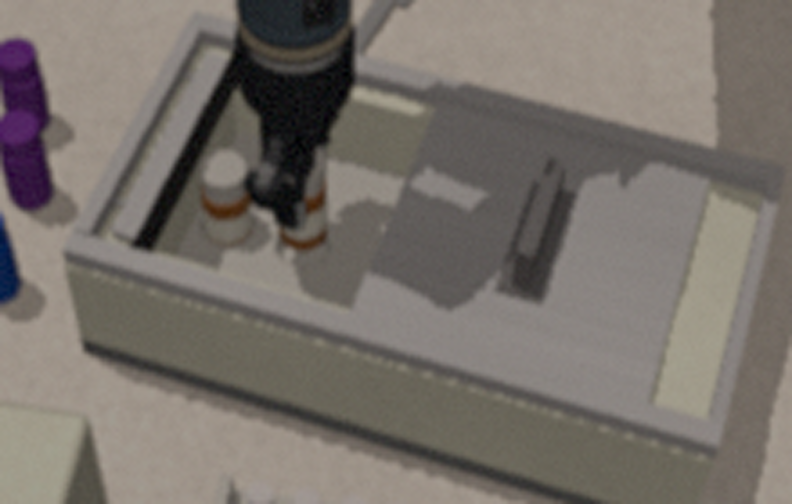

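Run:
```python
from h import *
z=dict(np.load("pics/w5.npz")); p=cv2.imread("pics/w5.png"); s=sense()
a=np.linspace(0,2*np.pi,90)
sc=7; x0,y0=225,175
cr=cv2.resize(p[y0:y0+80,x0:x0+112],None,fx=sc,fy=sc,interpolation=cv2.INTER_CUBIC)
Rt=R.from_quat(s["tool_rot"])
def dr(c,zz,r,col):
    uv=proj(z,np.c_[c[0]+r*np.cos(a),c[1]+r*np.sin(a),a*0+zz])
    cv2.polylines(cr,[((uv-[x0,y0]+.5)*sc-.5).astype(np.int32)],True,col,1)
dr((.567,-.059),.04,.019,(0,255,0))
f=s["tcp_pos"]+Rt.apply([.002,0,.0335]); print(f)
dr(f,f[2],.0175,(255,0,0))
cv2.imwrite("pics/w5c.png",cr)
```

```text
[ 0.56814533 -0.05804177  0.05406677]
```

View pics/w5c.png

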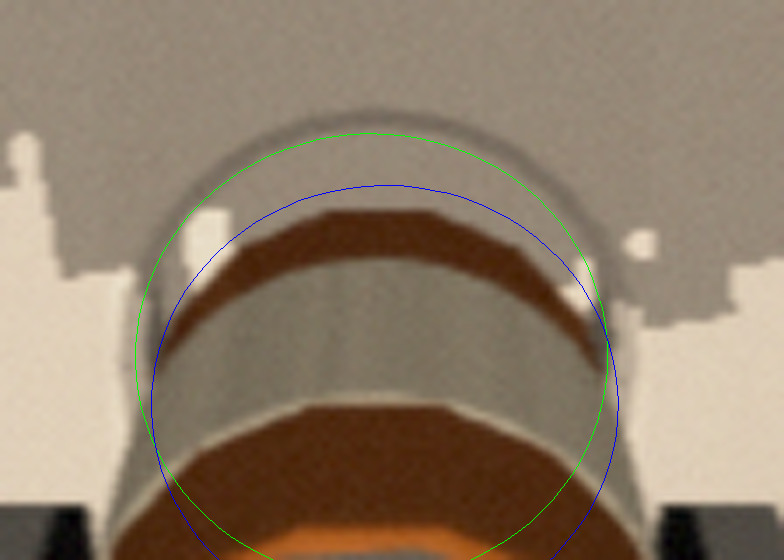

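Run:
```python
from h import *
from scipy.optimize import least_squares
ci=dict(np.load("pics/w5.npz")); d=ci["d"]; X=cloud(ci,d)
s=sense(); print(s["tcp_pos"],s["t"],s["qd"].round(3)); Rt=R.from_quat(s["tool_rot"]); T=Rt.inv().apply(X.reshape(-1,3)-s["tcp_pos"]).reshape(X.shape)
sel=np.zeros(d.shape,bool); sel[195:300,238:322]=1
# column profile along centre column
for v in range(190,300,4): print(v,T[v,279].round(4))
m=sel&(T[...,2]>-.04)&(T[...,2]<.036)&(np.hypot(T[...,0]-.002,T[...,1])<.022)
q=T[m]
for lo,hi in [(-.04,-.01),(-.01,.015),(.015,.036),(-.04,.036)]:
    k=q[(q[:,2]>lo)&(q[:,2]<hi)]
    f=lambda a:np.hypot(k[:,0]-a[0],k[:,1]-a[1])-.0173
    r=least_squares(f,[0,0],loss="soft_l1",f_scale=.001); print(lo,hi,len(k),r.x.round(4),np.abs(f(r.x)).mean().round(4))
print(cv2.minEnclosingCircle(T[(abs(T[...,2]+.0485)<.003)&sel|((abs(T[...,2]+.0485)<.003)&(np.hypot(T[...,0],T[...,1])<.024))][:,:2].astype(np.float32)))
```

```text
[ 0.56772754 -0.05998692  0.08756739] 8.4 [ 0.003  0.003  0.005 -0.    -0.001  0.001]
190 [ 0.0218 -0.0003  0.0481]
194 [ 0.015  -0.0002  0.0662]
198 [ 0.0125 -0.0002  0.0662]
202 [ 0.0104 -0.0002  0.0649]
206 [ 0.0181 -0.0003  0.0293]
210 [ 0.0177 -0.0003  0.0235]
214 [ 0.0186 -0.0004  0.0141]
218 [ 0.0188 -0.0004  0.0077]
222 [ 0.0188 -0.0004  0.0019]
226 [ 0.0187 -0.0004 -0.0028]
230 [ 0.0187 -0.0004 -0.0077]
234 [ 0.018  -0.0004 -0.0103]
238 [ 0.0183 -0.0005 -0.0155]
242 [ 0.0182 -0.0005 -0.0194]
246 [ 0.0182 -0.0005 -0.0233]
250 [ 0.0176 -0.0005 -0.0255]
254 [ 0.0172 -0.0005 -0.028 ]
258 [ 0.0166 -0.0005 -0.03  ]
262 [ 0.0171 -0.0005 -0.0344]
266 [ 0.0169 -0.0005 -0.037 ]
270 [ 0.0175 -0.0005 -0.041 ]
274 [ 0.0173 -0.0006 -0.0434]
278 [ 0.0168 -0.0006 -0.0451]
282 [ 0.0165 -0.0006 -0.0469]
286 [ 0.0157 -0.0006 -0.0479]
290 [ 0.0147 -0.0006 -0.0485]
294 [ 0.0125 -0.0006 -0.047 ]
298 [ 0.0126 -0.0006 -0.0495]
-0.04 -0.01 2898 [ 0.0002 -0.0009] 0.0005
-0.01 0.015 1471 [ 0.0015 -0.0008] 0.0002
0.015 0.036 487 [ 0.0011 -0.0008] 0.0002
-0.04 0.036 4856 [ 0.0007 -0.0009] 0.0006
((0.0072966814041137695, 4.434294532984495e-05), 0.021719971671700478)
```

```bash
python3 -m inch '[[0.5,[0.008,0,0.04],[0,0,0]],[0.5,[0.008,0,0.08],[0,0,0]],[0.5,[0.008,0,0.12],[0,0,0]],[0.5,[0.008,0,0.15],[0,0,0]],[0.5,[0.008,0,0.17],[0,0,0]],[0.5,[0.008,0,0.17],[0,0,0]]]'
python3 -m inch '[[0.5,[0,0,0.02],[0,0,0]],[0.5,[0,0,0.04],[0,0,0]],[0.5,[0,0,0.04],[0,0,0]]]'
```

```text
t: 9.0
tcp_pos: [0.5671, -0.059, 0.0689]
tool_rot: [0.765, 0.644, -0.0, 0.0]
force: [1.2, -1.6, -2.5]
finger_gap: 0.403
t: 9.3
tcp_pos: [0.5672, -0.0589, 0.0651]
tool_rot: [0.765, 0.644, 0.0, 0.0]
force: [0.4, -1.5, -1.9]
finger_gap: 0.4
```

```bash
python3 -m inch '[[0.5,[0,0,0.03],[0,0,0]],[0.5,[0,0,0.06],[0,0,0]],[0.5,[0,0,0.08],[0,0,0]],[0.5,[0,0,0.08],[0,0,0]]]'
```

```text
t: 9.7
tcp_pos: [0.5672, -0.0589, 0.057]
tool_rot: [0.765, 0.644, 0.0, 0.0]
force: [0.9, -0.9, -2.2]
finger_gap: 0.399
```

```bash
python3 -m inch '[[0.5,[0,0,0.01],[0,0,0]],[0.5,[0,0,0.015],[0,0,0]],[0.5,[0,0,0.015],[0,0,0]]]'
```

```text
t: 10.0
tcp_pos: [0.5672, -0.0589, 0.0561]
tool_rot: [0.765, 0.644, 0.0, 0.0]
force: [0.7, -1.2, 1.2]
finger_gap: 0.402
```

```bash
python3 -m inch '[[0.1,[0,0,0],[0,0,0]],[0.0,[0,0,0],[0,0,0]],[-0.15,[0,0,0],[0,0,0]],[-0.3,[0,0,0],[0,0,0]],[-0.4,[0,0,0],[0,0,0]],[-0.4,[0,0,0],[0,0,0]]]'
python3 -m inch '[[-0.4,[0,0,-0.1],[0,0,0]],[-0.4,[0,0,-0.4],[0,0,0]],[-0.4,[0,0,-0.8],[0,0,0]],[-0.4,[0,0,-1],[0,0,0]],[-0.4,[0,0,-1],[0,0,0]]]'
python3 -m inch '[[-0.4,[0.2,0,-0.6],[0,0,0]],[-0.4,[0.4,0,-0.9],[0,0,0]],[-0.4,[0.4,0,-0.9],[0,0,0]],[-0.4,[0.4,0,-0.9],[0,0,0]],[-0.4,[0.4,0,-0.9],[0,0,0]]]'
python3 - <<'E'
from h import *
s=sense(); Rt=R.from_quat(s["tool_rot"]); print(s["tcp_pos"],s["t"])
ci=camera_info("wrist");p,d=snapshot("wrist"); cv2.imwrite("pics/w6.png",p); np.savez("pics/w6.npz",d=d,**ci)
X=cloud(ci,d)
for c in [(.567,-.059),(.557,-.117)]:
    m=(np.hypot(X[...,0]-c[0],X[...,1]-c[1])<.03)&(X[...,2]>.098)&(X[...,2]<.112)
    q=X[m]; print(len(q),np.median(q[:,2]),cv2.minEnclosingCircle(q[:,:2].astype(np.float32)))
E
```

```text
t: 10.6
tcp_pos: [0.5669, -0.0587, 0.0557]
tool_rot: [0.765, 0.644, -0.0, -0.0]
force: [-0.1, -0.4, -0.4]
finger_gap: 0.698
t: 11.1
tcp_pos: [0.5695, -0.0595, 0.1599]
tool_rot: [0.765, 0.644, 0.002, 0.004]
force: [0.7, -0.4, 0.3]
finger_gap: 0.7
t: 11.6
tcp_pos: [0.5724, -0.0194, 0.2441]
tool_rot: [0.765, 0.644, -0.001, -0.001]
force: [1.1, -0.3, -0.7]
finger_gap: 0.701
[ 0.57241778 -0.0193583   0.2441394 ] 11.6
1133 0.10399960589403334 ((0.5663233399391174, -0.0576498880982399), 0.016452666372060776)
1037 0.10414002748184559 ((0.5553174018859863, -0.12550972402095795), 0.026558145880699158)
```

View pics/w6.png

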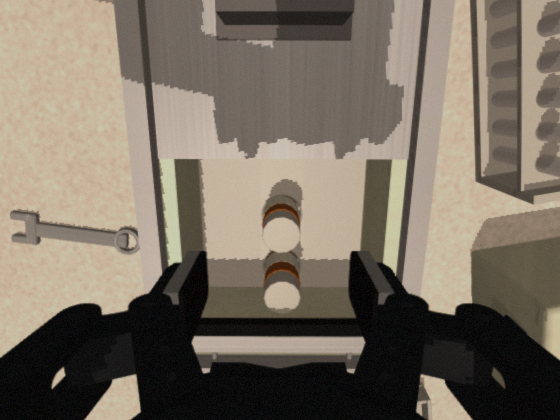

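Both caps are at 104 mm, so both vials are seated. The new one is at (282,235) and the loaded one at (282,293). Next I'll close the fingers behind the fin's +y face to push.

```bash
python3 -m inch '[[1,[0.3,0,0],[0,0,0]],[1,[0.7,0,0],[0,0,0]],[1,[1,0.01,0],[0,0,0]]]' 30|sed -n 2p
python3 -m inch '[[1,[0.3,0,0],[0,0,0]],[1,[0.71,0.01,0],[0,0,0]],[1,[0.71,0.01,0],[0,0,0]],[1,[0.71,0.01,0],[0,0,0]],[1,[0.71,0.01,0],[0,0,0]]]'
python3 - <<'E'
from h import *
s=sense(); Rt=R.from_quat(s["tool_rot"]); o=np.array([.5844,.040,0]); C=R.from_euler("z",-10,degrees=True)
print(C.inv().apply(s["tcp_pos"]-o), Rt.as_matrix().round(4))
ci=camera_info("wrist");p,d=snapshot("wrist"); cv2.imwrite("pics/w7.png",p); np.savez("pics/w7.npz",d=d,**ci)
ci=camera_info("top");p,d=snapshot("top");X=cloud(ci,d); Y=C.inv().apply(X.reshape(-1,3)-o); 
q=Y[(abs(Y[:,2]-.158)<.006)&(abs(Y[:,0])<.05)&(Y[:,1]>.04)&(Y[:,1]<.09)]; print(len(q),np.median(q,0),q.min(0),q.max(0))
E
```

```text
tcp_pos: [0.5909, 0.0798, 0.2437]
t: 12.45
tcp_pos: [0.6041, 0.1477, 0.2445]
tool_rot: [0.765, 0.644, -0.001, -0.001]
force: [-0.2, 0.3, 0.3]
finger_gap: -0.002
[0.00074526 0.1094534  0.24449709] [[ 1.707e-01  9.853e-01 -2.700e-03]
 [ 9.853e-01 -1.707e-01 -7.000e-04]
 [-1.100e-03 -2.600e-03 -1.000e+00]]
178 [0.00154359 0.0628533  0.16036141] [-0.03913401  0.05717544  0.15235713] [0.04200059 0.06979772 0.16393943]
```

View pics/w7.png

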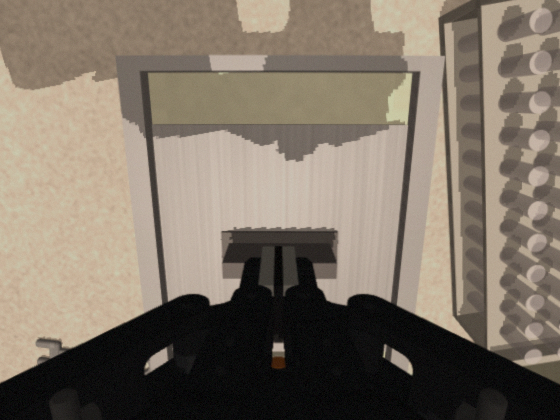

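```bash
python3 -m inch '[[1,[0,0,0.3],[0,0,0]],[1,[0,0,0.6],[0,0,0]],[1,[0,0,0.9],[0,0,0]],[1,[0,0,0.95],[0,0,0]],[1,[0,0,0.95],[0,0,0]]]'
python3 -m inch '[[1,[0,0,0.08],[0,0,0]],[1,[0,0,0.12],[0,0,0]],[1,[0,0,0.12],[0,0,0]],[1,[0,0,0.12],[0,0,0]]]'
python3 - <<'E'
from h import *
ci=camera_info("scene");p,d=snapshot("scene"); cv2.imwrite("pics/s8.png",cv2.resize(p[150:320,190:420],None,fx=3.4,fy=3.4)); print(sense()["force"])
E
```

```text
t: 13.05
tcp_pos: [0.6043, 0.1479, 0.1501]
tool_rot: [0.765, 0.644, -0.001, -0.001]
force: [-0.1, -0.1, -0.3]
finger_gap: -0.002
t: 13.45
tcp_pos: [0.6051, 0.1489, 0.1394]
tool_rot: [0.765, 0.644, 0.0, 0.0]
force: [-0.3, -0.3, 0.0]
finger_gap: -0.002
[-0.20423869  0.85495682  0.27822937]
```

View pics/s8.png

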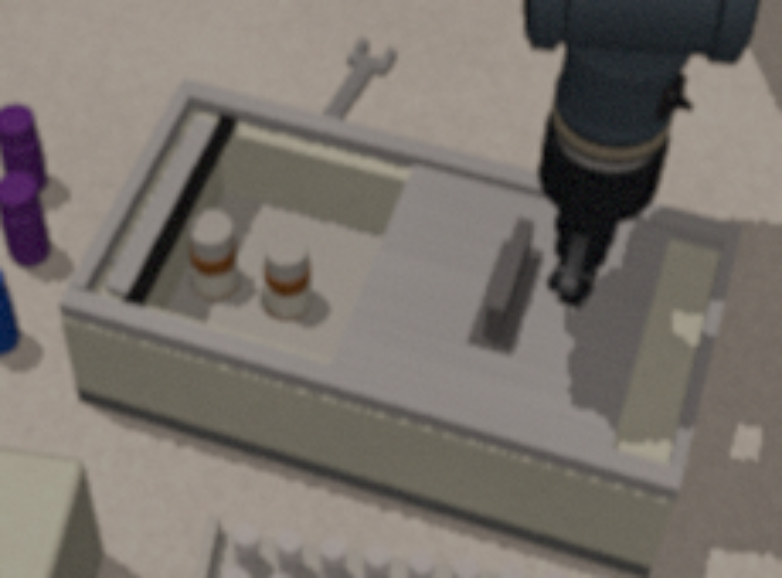

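```bash
python3 -m inch '[[1,[-0.05,0,0],[0,0,0]],[1,[-0.1,0,0],[0,0,0]],[1,[-0.15,0,0],[0,0,0]],[1,[-0.17,0,0],[0,0,0]],[1,[-0.19,0,0],[0,0,0]],[1,[-0.21,0,0],[0,0,0]],[1,[-0.23,0,0],[0,0,0]],[1,[-0.25,0,0],[0,0,0]],[1,[-0.27,0,0],[0,0,0]],[1,[-0.29,0,0],[0,0,0]],[1,[-0.31,0,0],[0,0,0]]]'
```

```text
t: 14.6
tcp_pos: [0.5997, 0.1189, 0.1388]
tool_rot: [0.765, 0.644, 0.001, -0.0]
force: [0.4, 3.1, -0.9]
finger_gap: -0.0
```

```bash
python3 -m inch '[[1,[-0.03,0,0],[0,0,0]],[1,[-0.07,0,0],[0,0,0]],[1,[-0.13,0,0],[0,0,0]],[1,[-0.2,0,0],[0,0,0]],[1,[-0.28,0,0],[0,0,0]],[1,[-0.36,0,0],[0,0,0]],[1,[-0.44,0,0],[0,0,0]],[1,[-0.52,0,0],[0,0,0]],[1,[-0.6,0,0],[0,0,0]],[1,[-0.68,0,0],[0,0,0]],[1,[-0.76,0,0],[0,0,0]],[1,[-0.84,0,0],[0,0,0]],[1,[-0.9,0,0],[0,0,0]],[1,[-0.95,0,0],[0,0,0]],[1,[-0.98,0,0],[0,0,0]],[1,[-1,0,0],[0,0,0]],[1,[-1,0,0],[0,0,0]]]'
python3 - <<'E'
from h import *
s=sense(); o=np.array([.5844,.040,0]); C=R.from_euler("z",-10,degrees=True)
print(C.inv().apply(s["tcp_pos"]-o),C.inv().apply(s["force"]))
ci=camera_info("scene");p,d=snapshot("scene"); cv2.imwrite("pics/s9.png",cv2.resize(p[150:320,190:420],None,fx=3.4,fy=3.4))
ci=camera_info("top");p,d=snapshot("top"); cv2.imwrite("pics/t9.png",cv2.resize(p[110:265,150:370],None,fx=3.6,fy=3.6)); X=cloud(ci,d); Y=C.inv().apply(X.reshape(-1,3)-o).reshape(X.shape)
q=Y[(abs(Y[...,2]-.160)<.004)&(abs(Y[...,0])<.045)&(abs(Y[...,1]+.045)<.03)]; print(len(q),np.median(q,0) if len(q) else 0)
E
```

```text
t: 16.3
tcp_pos: [0.5824, 0.0192, 0.1388]
tool_rot: [0.765, 0.644, -0.0, 0.0]
force: [-1.0, 0.3, -0.6]
finger_gap: -0.001
[ 0.001612   -0.02079992  0.1388082 ] [-1.08830612  0.14828273 -0.64516308]
0 0
```

View pics/s9.png

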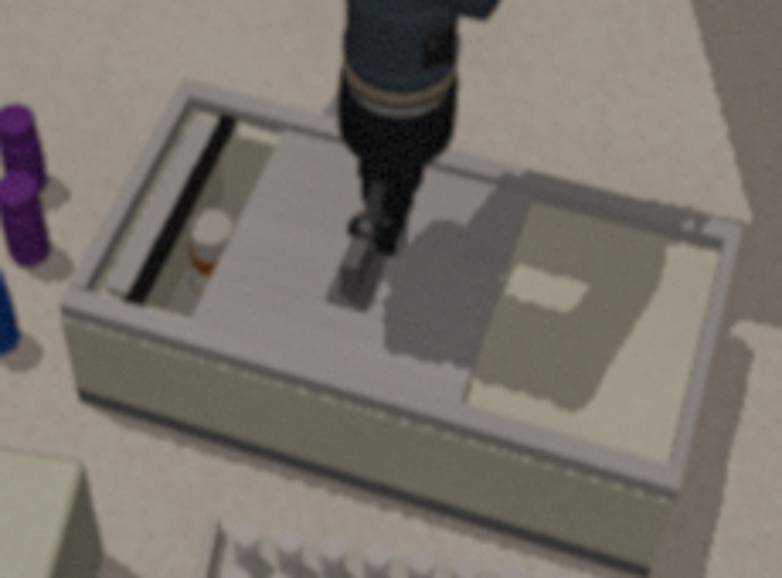

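View pics/t9.png

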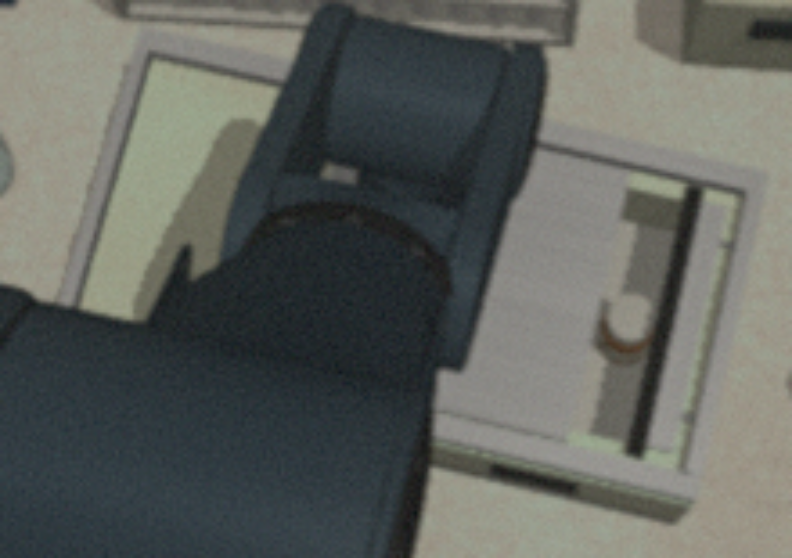

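```bash
python3 -m inch '[[1,[-0.03,0,0],[0,0,0]],[1,[-0.07,0,0],[0,0,0]],[1,[-0.11,0,0],[0,0,0]],[1,[-0.15,0,0],[0,0,0]],[1,[-0.19,0,0],[0,0,0]],[1,[-0.22,0,0],[0,0,0]],[1,[-0.25,0,0],[0,0,0]],[1,[-0.27,0,0],[0,0,0]],[1,[-0.28,0,0],[0,0,0]],[1,[-0.29,0,0],[0,0,0]],[1,[-0.30,0,0],[0,0,0]]]'
cat > st.py <<'E'
from h import *
s=sense(); o=np.array([.5844,.040,0]); C=R.from_euler("z",-10,degrees=True)
print((C.inv().apply(s["tcp_pos"]-o)*1000).round(1),C.inv().apply(s["force"]).round(2),s["t"])
E
python3 st.py
```

```text
t: 17.5
tcp_pos: [0.5777, -0.0099, 0.1389]
tool_rot: [0.765, 0.644, 0.0, 0.0]
force: [1.0, 2.6, 1.3]
finger_gap: -0.001
[  2.  -50.3 138.9] [0.56 2.7  1.29] 17.5
```

```bash
python3 -m inch '[[1,[-0.01,0,0],[0,0,0]],[1,[-0.02,0,0],[0,0,0]],[1,[-0.03,0,0],[0,0,0]],[1,[-0.04,0,0],[0,0,0]]]' >/dev/null; python3 st.py
python3 -m inch '[[1,[-0.008,0,0],[0,0,0]],[1,[-0.016,0,0],[0,0,0]],[1,[-0.024,0,0],[0,0,0]]]' >/dev/null; python3 st.py
```

```text
[  2.1 -54.4 138.9] [ 1.31  3.07 -0.12] 17.9
[  2.  -56.8 138.9] [1.75 3.04 0.01] 18.2
```

```bash
python3 -m inch '[[1,[-0.006,0,0],[0,0,0]],[1,[-0.012,0,0],[0,0,0]]]' >/dev/null; python3 st.py
```

```text
[  2.  -58.  138.9] [ 1.99  2.56 -0.94] 18.4
```

```bash
python3 -m inch '[[1,[-0.006,0,0],[0,0,0]],[1,[-0.012,0,0],[0,0,0]]]' >/dev/null; python3 st.py
```

```text
[  2.  -59.2 138.9] [ 1.69  2.73 -0.73] 18.6
```

```bash
python3 -m inch '[[1,[-0.006,0,0],[0,0,0]],[1,[-0.012,0,0],[0,0,0]]]' >/dev/null; python3 st.py
```

```text
[  2.1 -59.7 138.9] [ 2.07  6.4  -0.16] 18.8
```

```bash
python3 -m inch '[[1,[-0.006,0,0],[0,0,0]],[1,[-0.012,0,0],[0,0,0]]]' >/dev/null; python3 st.py
```

```text
[  2.1 -60.  138.9] [3.31 9.06 0.08] 19.0
```

```bash
python3 - <<'E'
from h import *
ci=camera_info("scene");p,d=snapshot("scene"); cv2.imwrite("pics/s10.png",cv2.resize(p[170:270,200:330],None,fx=6,fy=6,interpolation=cv2.INTER_CUBIC))
E
python3 st.py
```

```text
[  2.1 -60.  138.9] [ 3.04  8.11 -0.31] 19.05
```

View pics/s10.png

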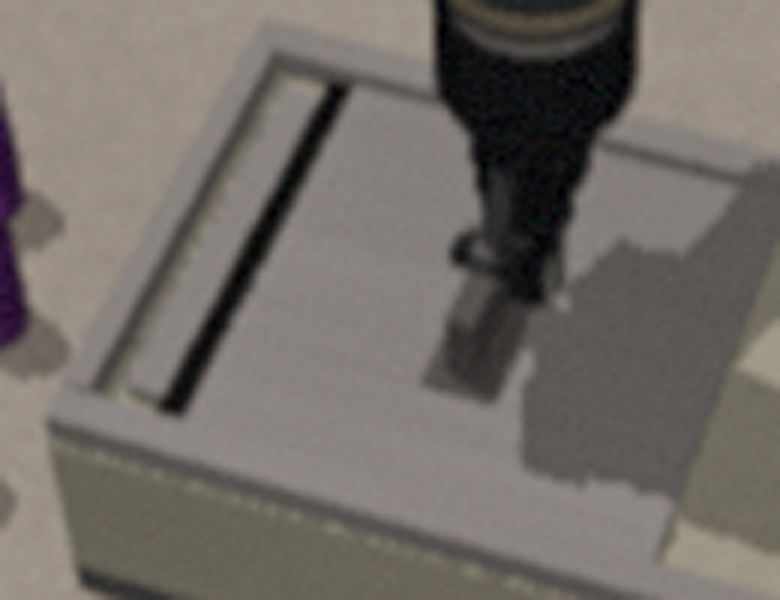

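The hatch is on the seal, with the leading edge against the black strip and about 8.5 N of hand force. Next I'll raise it to about 13 N.

```bash
python3 -m inch '[[1,[-0.005,0,0],[0,0,0]],[1,[-0.01,0,0],[0,0,0]]]' >/dev/null; python3 st.py
```

```text
[  2.1 -60.3 138.9] [ 3.04 10.33  0.64] 19.25
```

```bash
python3 -m inch '[[1,[-0.003,0,0],[0,0,0]],[1,[-0.006,0,0],[0,0,0]]]' >/dev/null; python3 st.py
```

```text
[  2.1 -60.4 138.9] [ 3.47 12.62  0.37] 19.45
```

Hold for 0.6 s, checking partway.

```bash
python3 -m inch '[[1,[-0.002,0,0],[0,0,0]],[1,[-0.002,0,0],[0,0,0]]]' >/dev/null; python3 st.py
```

```text
[  2.1 -60.5 138.9] [ 2.58 11.23 -0.62] 19.65
```

```bash
python3 -m inch '[[1,[0,0,0],[0,0,0]],[1,[0,0,0],[0,0,0]]]' >/dev/null; python3 st.py;python3 -m inch '[[1,[0,0,0],[0,0,0]],[1,[0,0,0],[0,0,0]]]' >/dev/null; python3 st.py;python3 -m inch '[[1,[0,0,0],[0,0,0]],[1,[0,0,0],[0,0,0]]]' >/dev/null; python3 st.py
```

```text
[  2.1 -60.5 138.9] [ 2.45 11.93 -0.6 ] 19.85
[  2.1 -60.5 138.9] [ 3.26 12.16 -0.69] 20.05
[  2.1 -60.4 138.9] [ 3.53 12.63 -0.67] 20.25
```

```bash
python3 -m inch '[[1,[-0.004,0,0],[0,0,0]],[1,[-0.004,0,0],[0,0,0]],[1,[-0.004,0,0],[0,0,0]]]' >/dev/null; python3 st.py; python3 -m inch '[[1,[0,0,0],[0,0,0]],[1,[0,0,0],[0,0,0]],[1,[0,0,0],[0,0,0]]]' >/dev/null; python3 st.py
```

```text
[  2.1 -60.6 138.9] [ 3.16 12.41 -0.48] 20.55
[  2.1 -60.6 138.9] [ 2.63 13.85 -0.56] 20.85
```

Held about 13 N. Now ease back gently and retreat.

```bash
python3 -m inch '[[1,[0.005,0,0],[0,0,0]],[1,[0.01,0,0],[0,0,0]],[1,[0.02,0,0],[0,0,0]],[1,[0.03,0,0],[0,0,0]],[1,[0.04,0,0],[0,0,0]],[1,[0.06,0,0],[0,0,0]],[1,[0.1,0,0],[0,0,0]],[1,[0.2,0,0],[0,0,0]],[1,[0.3,0,0],[0,0,0]],[1,[0.3,0,0],[0,0,0]],[1,[0.3,0,0],[0,0,0]]]'; python3 st.py
python3 -m inch '[[1,[0.2,0,-0.5],[0,0,0]],[1,[0.5,0,-1],[0,0,0]],[1,[1,0,-1],[0,0,0]],[1,[1,0,-1],[0,0,0]],[1,[1,0,-1],[0,0,0]],[1,[1,0,-1],[0,0,0]]]'
python3 - <<'E'
from h import *
ci=camera_info("scene");p,d=snapshot("scene"); cv2.imwrite("pics/s11.png",cv2.resize(p[150:300,190:400],None,fx=3.7,fy=3.7,interpolation=cv2.INTER_CUBIC))
ci=camera_info("top");p,d=snapshot("top"); cv2.imwrite("pics/t11.png",cv2.resize(p[110:265,150:370],None,fx=3.6,fy=3.6)); np.save("pics/t11.npy",d)
E
```

```text
t: 21.95
tcp_pos: [0.5802, 0.007, 0.1388]
tool_rot: [0.764, 0.645, -0.0, 0.0]
force: [0.4, -0.1, -0.1]
finger_gap: 0.0
[  1.6 -33.2 138.8] [ 0.38 -0.03 -0.1 ] 21.95
t: 22.55
tcp_pos: [0.5964, 0.1043, 0.2378]
tool_rot: [0.765, 0.644, -0.001, -0.0]
force: [-0.6, 0.7, 0.2]
finger_gap: -0.002
```

View pics/s11.png

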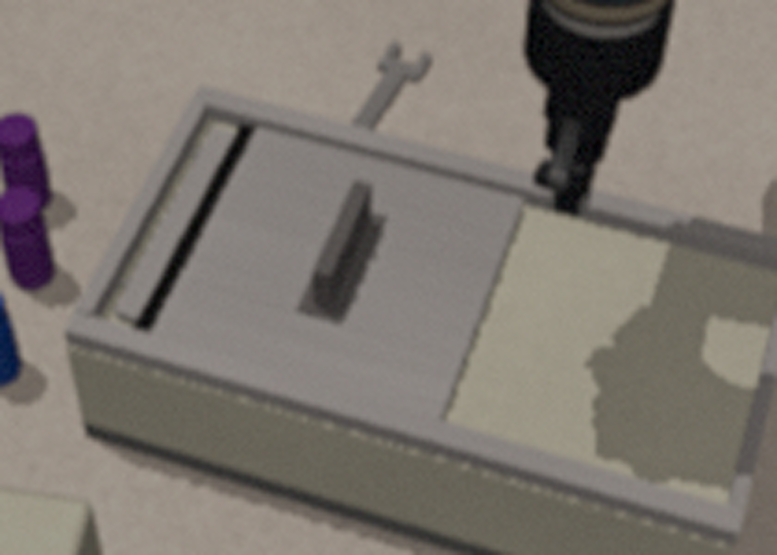

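View pics/t11.png

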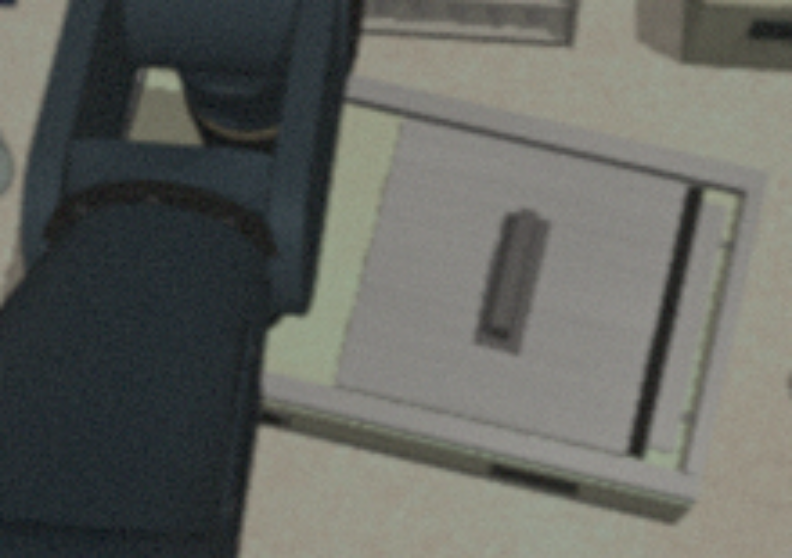

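Run:
```python
from h import *
o=np.array([.5844,.040,0]); C=R.from_euler("z",-10,degrees=True)
ci=camera_info("top");X=cloud(ci,np.load("pics/t11.npy")); Y=C.inv().apply(X.reshape(-1,3)-o)
q=Y[(abs(Y[:,2]-.160)<.005)&(abs(Y[:,0])<.05)&(abs(Y[:,1]+.075)<.03)]; print(len(q),"joint~",np.median(q[:,1])+.0975)
print(sign_off())
```

```text
172 joint~ 0.01864140658185623
the job is handed in; nothing more can be done
None
```

I stood the amber vial upright in the empty pocket and let go. I then pushed the hatch shut, pressed it onto the seal and handed the job in at about 22.7 s; `sign_off()` gives no verdict.

- **Vial:** after release its cap was level with the loaded vial's, both at 104 mm above the bench, which is the height for a fully seated vial. In the wrist view it looked upright and centred. The hatch has covered it since, so that was its last direct check.
- **Hatch and seal:**
  - I slid the hatch at 0.1 m/s or less and felt the seal as the hand force rose from about 3 N (friction) to 6–9 N.
  - I then held about 12–13 N for over a second; the highest reading was 13.85 N. Less friction, I estimate 9–11 N on the seal. That force was not measured directly.
- **At the end:** after backing off, the leading edge still lay against the black strip in both camera views, and the arm was clear. The resting contact force after the spring-back could not be measured.
- **Disagreement:** the hatch joint came out at about 19 mm from depth and about 23 mm from the tool position; both are below the 30 mm limit.
- **Other objects:** the arm did not reach for the big bottle, beaker or look-alikes. I did not re-measure the bottle or beaker at the end, and I last saw the loaded vial standing in its pocket just before the hatch covered it.

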